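Prise open the stock case and hold the brass offcut in the bench jig

ROBOT

A 6-joint arm with a two-finger parallel gripper is mounted at the origin on the work surface. World frame = base frame: x ahead of the robot, y to its left, z up, the work surface at z = 0. Lengths are in mm, angles in rad, forces in N, time in s.
With the tool pointing down it reaches from about 350 to 775 mm from the base axis. Payload 7.3 kg.
Tool frame: the origin (TCP) lies on the mounting face of the last link; the fingertips stand 178 mm ahead of it and the grasp point (between the pads) lies 159 mm ahead of it; z points along the fingers, y is the line along which they close (so a half turn about z gives the same grasp; the last joint's range is limited). The gripper opens to 92 mm and grips with 3 to 60 N. Pads are 19 mm wide; open, the fingers measure 130 mm over their backs; the gripper's body (75 mm by 190 mm) begins 47 mm behind the grasp point.
Start: joints at [1.109, 0.342, 1.524, -0, 1.275, -0.146], TCP at [163.031, 499.048, 404.741] pointing down, gripper open.
Joint ranges: [-2.53, 2.53], [-0.77, 2.02], [0.04, 2.7], [-1, 4.14], [0.28, 2.66], [-3.11, 3.11]. Speed limits (rad/s): [2.57, 2.57, 3.14, 3.14, 3.14, 3.14].

INTERFACE

Orientations are given as [roll, pitch, yaw] about the fixed x, y, z axes, in that order (R = Rz(yaw) Ry(pitch) Rx(roll)).
In Python, from plant import bot gives the robot as it stands.
- The arm moves only by the shell command python3 shift.py 'ROWS'. ROWS is a JSON list that holds a single list of rows (three levels of brackets), with 1 to 5 rows, each of 5 numbers: the finger opening in mm, then dx, dy, dz in a scale on which 1.0 is 400 mm, then a turn about the tool's z in normalised numbers (1 is pi rad); each row is the pose to reach, as a shift and turn from the pose commanded when the command began, along the tool's axes at that moment; what a row does not reach only later rows make up. A row lasts 1/8 s, in which the tool goes at most 62.5 mm and 0.188 rad, less where a joint would pass 70% of its speed; a pose out of reach is approached as far as the arm can. The fingers move at their own pace and stop on an object; the grip force is fixed at half the most. Time passes only in rows, so rows that do not move let the fingers close. It prints the time, the measured TCP pose, the force, the opening and the grip force at its end. No shift or turn number may pass 1 either way. Input that does not fit is refused with a message, and nothing moves.
- bot.get_obs(): the state, without advancing time (a new reading comes with each control period).
- bot.capture(name): name is "side" or "top"; returns a dict with "color" (400x640x3 uint8, red, green, blue), "K" (3x3 intrinsics, pixels), "k1" (the pictures are not rectified: a ray, as slopes to the right and down, at radius r is drawn at 1 + k1 r^2 times it, then the intrinsics apply), "R" (3x3) and "t" (3): a world point X has camera coordinates R X + t. Camera axes: x right, y down, z forward; pixel columns grow to the right and rows downward; lengths in mm; the calibration is good to about 2 mm. A picture is of the moment at which its call begins. There is no depth.
- bot.close_job(): hands the job in; it is judged then, once.
The state is a dict: "time": time; "joint_positions": joint angles; "dq": joint speeds; "tau": joint torques, N m; "tool_pos": TCP position; "tcp_rot": TCP orientation; "contact_force": force on the tool from outside, world axes, zero at the start; "moment": the same for the moment, N m; "grip_width": finger opening in mm; "finger_force": force on a finger pad.
Only numpy, scipy, OpenCV 4.12 (cv2) and the standard library are available. Lean on these libraries where they do the work, as an engineer would, in place of code of your own. Each camera call takes 0.05 s, during which the arm holds its last target. There are 200 camera calls.

TASK

Using the blade tool, prise up the lid of the wooden stock case at the notch in its front and swing the lid well back; keep your fingers off the lid until the blade has raised it. Take the square-cornered brass offcut out and hold it standing upright in the corner of the bench jig for filing: lengthwise flat along the fence, its end up against the stop block, pressed by the gripper firmly down on the bed and against the fence at the same time (about 10 N or more each way). Leave the other things where they are, and finish while still holding the offcut pressed there: do not let go.

Things in the scene. Friction and masses are not known exactly. Their poses are not given: they have to be found in the camera images.
- offcut: solid brass bar offcut, 60 (its x) x 26 (its y) x 34 (its z, height) mm, about 0.45 kg; starts upright on the floor of the stock case, its length roughly along the case's x axis. Origin: centre of its underside.
- case: dark wooden stock case, outside 150 (x, front to back) x 160 (y) x 52 mm high, walls 6 mm, floor 5 mm thick, fixed to the bench. Its front faces its -x, towards the robot. Origin: centre of its underside.
- notch (a point): centre of the notch in the outer face of the case's front wall: 44 mm wide, 12 mm high (40 to 52 mm above the bench), open at the top, where the closed lid covers it. Axes as the case's: +x leads inwards under the lid.
- lid (a joint): hinge of the case's lid, rad: 0 shut, 1.9 fully back (just past upright). It opens upward about the case's rear edge, and a stiff hinge (about 0.12 N m) keeps it where it is left.
- lid_edge (a point): middle of the front edge of the lid, a plain wooden board 150 x 160 x 6 mm, 0.1 kg, without handle, flush with the case's outer faces, its underside on the rim. 150 mm from the hinge axis, at mid thickness; its x points to the hinge and its z up when shut, and they turn with the lid.
- lid_hinge (a point): middle of the lid's hinge axis, 52 mm above the bench at the case's rear edge; the axis runs along its y. Axes as the case's.
- blade: blade tool, 185 mm long, 80 g, lying along its x: wooden handle 100 x 16 x 16 mm, then a flat steel blade 18 mm wide and 2.5 mm thick that sticks out 85 mm from the handle's front end, at mid height (8 mm above the handle's underside), flat side horizontal. Origin: centre of the handle's underside; the blade's tip lies 135 mm along +x.
- jig: bench jig fixed to the bench: a wooden bed board 150 (x) x 180 (y) mm, its top 20 mm above the bench, with the fence and the stop block on it. Origin: centre of its underside; x points square towards the fence, y along the fence towards the stop block.
- bed: the jig's bed board, 150 x 180 x 14 mm; origin: centre of its underside, 6 mm above the bench; axes as the jig's.
- fence: dark steel fence bar along the far (+x) edge of the bed, 25 (x) x 180 (y) x 14 mm, its top 14 mm above the bed; its inner face is 50 mm from the jig's centre. An offcut dragged over the bed, or down along the fence, feels friction that can look like a push before it touches. Origin: centre of its underside; axes as the jig's.
- stop: dark wooden stop block, 50 (x) x 30 (y) x 24 mm, on the bed at the fence's +y end and touching it; its inner face (towards -y) is 50 mm from the jig's centre. Origin: centre of its underside; axes as the jig's.
- corner (a point): the point where bed top, fence inner face and stop inner face meet, 20 mm above the bench; axes as the jig's. The seated offcut has its underside's centre at -13, -30, 0 mm from here, its length along y.
- round_stub: round brass stub, 24 mm across, 30 mm high, standing in the case on its +y side; leave it. Origin: centre of its underside.
- jar: small glass jar with a steel cap, 48 mm across, 60 mm high, between case and jig; leave it. Origin: centre of its underside.
- collar: brass ring, 40 mm across, 14 mm high, lying between case and jig; leave it. Origin: centre of its underside.
- bench_block: square steel bench block, 80 x 80 x 20 mm, near the robot; leave it. Origin: centre of its underside.

How it is judged (in metres and radians):
On the way, in this order (a step that is already met when the one before it is completed fails the run):
1. the blade, held under it, has prised the lid up (over 0.15 rad) (value of joint lid above 0.15 rad and contact force between blade and lid above 0.1 N), for 0.05 s.
2. the lid is swung well back (over 1.3 rad) (value of joint lid above 1.3 rad), for 0.1 s.
At the end, for the whole second after the job is handed in: Offcut at rest and upright on the bed (0.06 rad), lengthwise along the fence (0.06 rad, 3 mm), end within 4 mm of the stop, pressed by the fingers with over 7 N on the bed (weight included) and over 3 N on the fence; lid open over 1.2 rad (contact force between offcut and bed above 7 N and contact force between offcut and fence above 3 N and contact force between the fingers and offcut above 2 N and x of offcut in the frame of corner above -0.016 m and y of offcut in the frame of corner between -0.034 and -0.027 m and z of offcut in the frame of corner between -0.003 and 0.003 m and angle between offcut's own z axis and vertical below 0.06 rad and angle between the x axis of offcut and the y axis of corner, either way round below 0.06 rad and linear speed of offcut below 0.01 m/s and value of joint lid above 1.2 rad); the arm keeps its last pose, push and grip.
It fails at once if the fingers touch the lid before the blade has raised it (contact force between the fingers and lid above 0.5 N and value of joint lid below 0.12 rad).
It fails at once if another thing on the bench or in the case is moved by over 40 mm (distance of any of jar, collar, bench_block, round_stub from where it was at the start of the episode above 0.04 m).
It also fails if it takes over 67 s, if anything falls off the work surface, if the arm or the gripper's body presses on something with over 40 N, if the wrist force passes 120 N, or if a joint passes its speed limit or range.

## Working session

There is one attempt and no reset: what is moved stays moved. The work goes in short steps, Python scripts to look and compute and a shell command to move; the robot and the scene stay as the last step left them, time stands still between calls to the robot, and variables do not carry over. Pictures are saved under pics/ and viewed, at most 10 in all, crops included, and the job is handed in when it is done.

```bash
ls; mkdir -p pics
python3 - <<'E'
from plant import bot
import cv2
o=bot.get_obs();print({k:(v if not hasattr(v,'round') else v) for k,v in o.items()})
for n in("side","top"):
    c=bot.capture(n);cv2.imwrite(f"pics/{n}0.png",c["color"][:,:,::-1]);print(n,c["K"],c["k1"],c["R"],c["t"])
E
```

```text
pics
plant.py
shift.py
{'time': 0.0, 'joint_positions': array([ 1.10898497e+00,  3.42701171e-01,  1.52500004e+00,  8.23745487e-06,
        1.27542082e+00, -1.45979547e-01]), 'dq': array([ 0.00054519,  0.00226257, -0.00023945,  0.00032216,  0.00028117,
        0.00096934]), 'tau': array([-7.42111320e-05, -4.31220067e+01, -2.44230366e+01,  7.18578673e-02,
        5.58520469e-02, -1.14276377e-04]), 'tool_pos': array([162.97460691, 498.91910955, 404.06187708]), 'tcp_rot': array([-3.14008069e+00, -2.30258737e-04,  2.82575826e+00]), 'contact_force': array([ 0.2165814 , -0.45866935, -0.05389021]), 'moment': array([-0.04292636,  0.00167133, -0.03348732]), 'finger_force': 0.0, 'grip_width': 91.55572982266469}
side [[391.62911064   0.         315.50287282]
 [  0.         391.62911064 206.19934671]
 [  0.           0.           1.        ]] -0.04261477432032032 [[ 0.90404322 -0.42727239  0.01200659]
 [-0.29043334 -0.63463712 -0.71615934]
 [ 0.31361494  0.64395189 -0.69783353]] [-440.66998666  218.52197391  961.24482707]
top [[506.36995004   0.         326.45930643]
 [  0.         506.36995004 195.92509191]
 [  0.           0.           1.        ]] 0.00013292400113715466 [[ 0.02263043 -0.99920965  0.03267946]
 [-0.99133808 -0.02665808 -0.12860079]
 [ 0.12937032 -0.0294861  -0.99115785]] [ -25.02131477  491.31672889 1141.35539399]
```

View pics/side0.png

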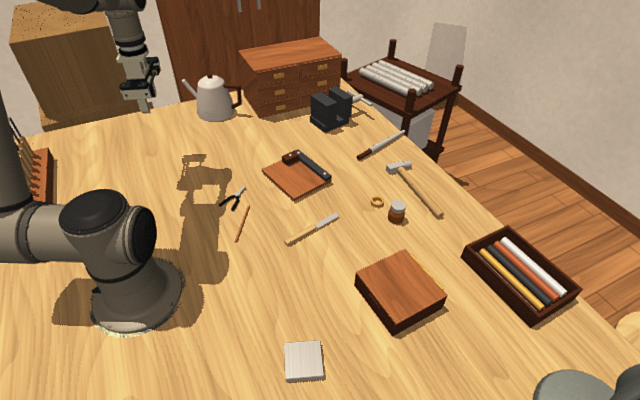

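View pics/top0.png

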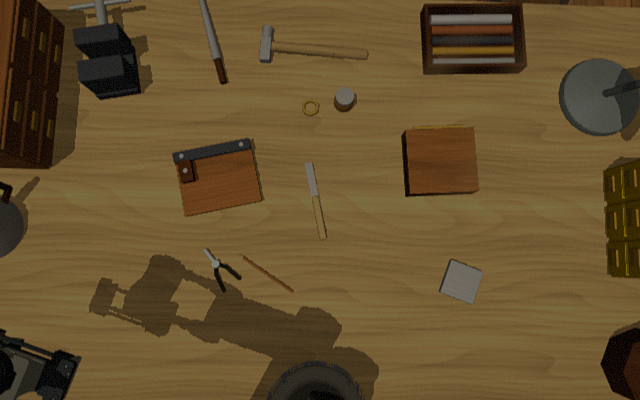

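Side view: jig (298,175), blade (313,229), case (401,290), jar (398,211), collar (377,202), bench block (304,361). Top view: jig (218,178), blade (316,200), case (440,161), jar (345,99), collar (311,108). Next I'll make enlarged crops.

```bash
cat > h.py <<'E'
import numpy as np, cv2
from plant import bot
from scipy.spatial.transform import Rotation as Ro
CAL={}
def cal(n):
    c=bot.capture(n); CAL[n]=c; return c
def ray(c,uv):
    K=c["K"]; d=np.array([(uv[0]-K[0,2])/K[0,0],(uv[1]-K[1,2])/K[1,1]])
    s=d.copy()
    for _ in range(20): s=d/(1+c["k1"]*(s@s))
    C=-c["R"].T@c["t"]; v=c["R"].T@np.r_[s,1]; return C,v/np.linalg.norm(v)
def onz(c,uv,z):
    C,v=ray(c,uv); return C+v*(z-C[2])/v[2]
def tri(c1,u1,c2,u2):
    A=[];b=[]
    M=np.zeros((3,3));q=np.zeros(3)
    for c,u in((c1,u1),(c2,u2)):
        C,v=ray(c,u);P=np.eye(3)-np.outer(v,v);M+=P;q+=P@C
    X=np.linalg.solve(M,q)
    C,v=ray(c1,u1);r=np.linalg.norm(np.cross(X-C,v));return X,r
def proj(c,X):
    p=c["R"]@np.asarray(X,float)+c["t"];s=p[:2]/p[2];s=s*(1+c["k1"]*(s@s))
    return c["K"][:2,:2]@s+c["K"][:2,2]
def Rt(o=None):
    o=o or bot.get_obs(); return Ro.from_euler('xyz',o["tcp_rot"]).as_matrix()
def crop(img,x0,y0,w,h,k):
    im=cv2.resize(img[y0:y0+h,x0:x0+w,::-1],None,fx=k,fy=k,interpolation=cv2.INTER_CUBIC)
    im=np.clip(im.astype(float)*1.3,0,255).astype(np.uint8).copy()
    for x in range((x0+9)//10*10,x0+w,10):
        cv2.line(im,((x-x0)*k,0),((x-x0)*k,8 if x%50 else 16),(255,255,255),1)
        if x%20==0: cv2.putText(im,str(x),((x-x0)*k,18),0,.32,(255,255,255),1)
    for y in range((y0+9)//10*10,y0+h,10):
        cv2.line(im,(0,(y-y0)*k),(8,(y-y0)*k),(255,255,255),1)
        if y%20==0: cv2.putText(im,str(y),(2,(y-y0)*k-2),0,.32,(255,255,255),1)
    return im
E
python3 - <<'E'
from h import *
a=cv2.imread("pics/side0.png")[:,:,::-1];b=cv2.imread("pics/top0.png")[:,:,::-1]
cv2.imwrite("pics/s1.png",crop(a,255,140,200,150,4)[:600,:800]); 
c=np.vstack([crop(b,165,120,160,75,5)[:300],]) 
l=crop(b,165,130,100,90,4);m=crop(b,290,150,50,100,4)[:360];r=crop(b,395,115,100,90,4)[:,:]
l=l[:360];cv2.imwrite("pics/t1.png",np.hstack([l,m,r])[:, :800]);print(l.shape,m.shape,r.shape)
r=crop(a,345,240,110,100,7)[:600];cv2.imwrite("pics/s2.png",r);print(r.shape)
E
```

```text
(360, 400, 3) (360, 200, 3) (360, 400, 3)
(600, 770, 3)
```

Run:
```python
import cv2,numpy as np
from h import *
b=cv2.imread("pics/top0.png")[:,:,::-1]
l=crop(b,165,130,100,90,4);m=crop(b,300,155,36,90,4);r=crop(b,396,118,64,90,4)
r=crop(b,396,118,90,90,4)
# two rows: jig+blade / case
A=np.hstack([l,m]);B=np.zeros((240,A.shape[1],3),np.uint8)
cv2.imwrite("pics/t1.png",np.hstack([crop(b,166,130,104,100,4),crop(b,300,155,34,100,4),crop(b,396,110,62,100,4)])[:, :800])
```

```text
(no output)
```

View pics/s1.png

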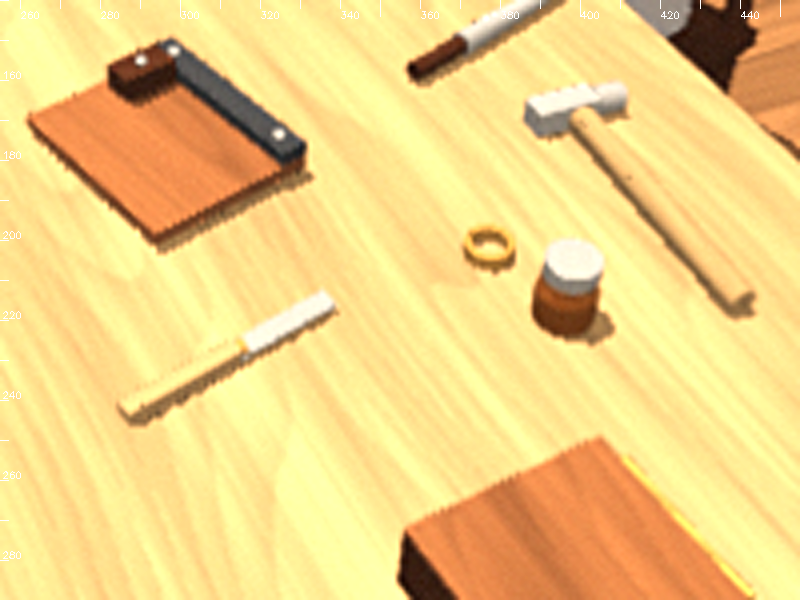

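View pics/s2.png

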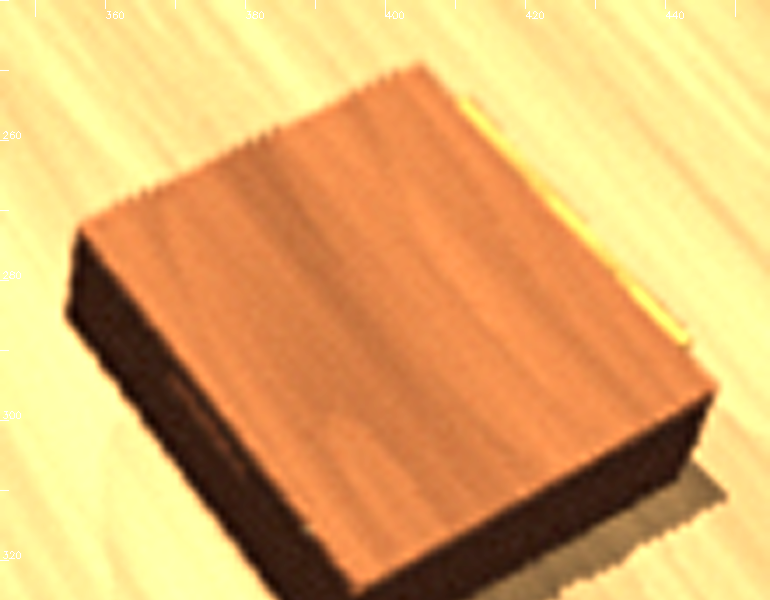

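Run:
```python
from h import *
b=cv2.imread("pics/top0.png")[:,:,::-1]
A=np.hstack([crop(b,166,130,104,90,4)[:360],crop(b,396,115,92,90,4)[:360]])
B=np.hstack([crop(b,300,155,36,90,4)[:240],])
m=cv2.rotate(crop(b,298,155,36,90,6),cv2.ROTATE_90_COUNTERCLOCKWISE)
m=np.pad(m,((0,0),(0,A.shape[1]-m.shape[1]),(0,0)))
o=np.vstack([A,m]);cv2.imwrite("pics/t2.png",o);print(o.shape)
```

```text
(576, 784, 3)
```

View pics/t2.png

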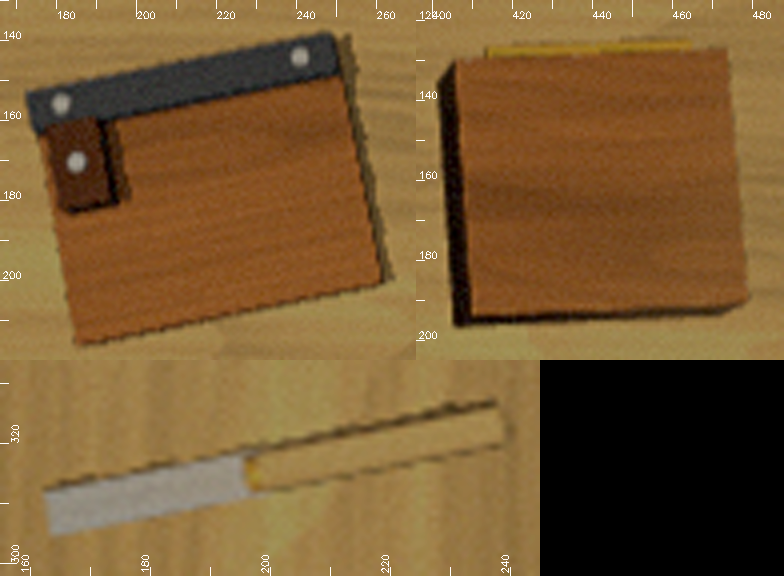

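Crops show: the case lid corners, front-left (409,193) top / (356,272.5) side, etc.; the jig's fence bar on its far side with stop at its left end (188,170 top); blade tip (308.4,163 top) / (337,214.6 side), handle end (323.5,238.4 top). Now triangulate.

```bash
cat > m.py <<'E'
from h import *
T=cal("top");S=cal("side")
def f2(model,pts,zs=None):
    # planar rigid fit model xy -> world
    m=np.array(model,float);p=np.array(pts)[:,:2];mc=m.mean(0);pc=p.mean(0)
    a=m-mc;b=p-pc;th=np.arctan2((a[:,0]*b[:,1]-a[:,1]*b[:,0]).sum(),(a*b).sum())
    R=np.array([[np.cos(th),-np.sin(th)],[np.sin(th),np.cos(th)]]);t=pc-R@mc
    return t,th,np.linalg.norm(p-(m@R.T+t),axis=1)
def show(nm,model,tp,sp,z):
    X=[tri(T,u,S,v) for u,v in zip(tp,sp)]
    for x,r in X: print(nm,x.round(1),round(r,1))
    for c,q,n in((T,tp,'top'),(S,sp,'side')):
        t,th,e=f2(model,[onz(c,u,zz) for u,zz in zip(q,z)]);print(nm,n,t.round(1),round(th,4),e.round(1))
    print(nm,'tri',*[np.round(k,4) for k in f2(model,[x for x,_ in X])])
show('case',[(-75,80),(75,80),(75,-80),(-75,-80)],[(409.1,193.4),(405.6,129.6),(473.1,126.6),(478.6,189.1)],[(356.1,272.5),(404.9,248.8),(447.4,295.2),(395.2,324.9)],[58]*4)
show('jig',[(75,90),(50,-90),(-75,90),(-75,-90),(25,80)],[(172.1,152.6),(251.9,147.6),(184.9,215.9),(261.6,200.4),(181.9,182.6)],[(297.9,149.4),(326.1,179.9),(261.9,169.9),(294.1,198.6),(281.9,157.4)],[34,34,20,20,44])
show('blade',[(135,0),(-50,0),(50,0)],[(308.4,162.9),(323.5,238.4),(314.8,196.2)],[(337.4,214.6),(286.9,242.4),(316.1,226.1)],[9,16,13])
E
python3 m.py
```

```text
case [ 500.2 -201.1   55.4] 0.6
case [ 648.3 -191.9   59.9] 0.6
case [ 660.  -349.6   59.1] 0.1
case [ 511.7 -360.4   55.3] 2.4
case top [ 580.4 -275.8] 0.074 [1.2 1.8 0.7 2.1]
case side [ 579.6 -275.9] 0.0683 [1.6 1.2 1.6 2.1]
case tri [ 580.0361 -275.7541] 0.0704 [0.5846 1.5208 0.8397 0.9622]
jig [583.7 347.2  33.3] 0.4
jig [601.1 163.8  31.8] 0.2
jig [439.1 313.3  16.4] 0.7
jig [479.5 137.3  20.9] 0.8
jig [513.2 318.5  40.8] 0.8
jig top [526.6 240.3] 0.257 [ 6.9  3.5  8.2  4.  19.4]
jig side [527.2 238.3] 0.26 [ 7.3  3.1  7.5  6.6 19.8]
jig tri [527.3689 240.5426] 0.2558 [ 6.5469  3.4859  8.4559  3.4015 19.008 ]
blade [573.   31.1  10.5] 0.4
blade [395.3  -9.1  14.5] 1.1
blade [494.1  13.6  13.2] 1.3
blade top [442.8   2.4] 0.2202 [1.7 0.3 1.5]
blade side [444.8   1.2] 0.2362 [2.  0.2 2.2]
blade tri [443.5867   1.9576] 0.2225 [2.3695 0.5069 1.8786]
```

```bash
sed -i 's/(25,80)\]/(0,80)]/' m.py; python3 m.py | grep jig
cat >> h.py <<'E'
def to(x,y,ztip,ang,p=True):
    """shift in tool axes to put fingertips at x,y,ztip with tool y along world angle ang (mod pi)"""
    o=bot.get_obs();R=Rt(o);tip=o["tool_pos"]+R[:,2]*178
    d=R.T@(np.array([x,y,ztip])-tip);a=np.arctan2(R[1,1],R[0,1])
    w=(ang-a+np.pi/2)%np.pi-np.pi/2
    print("t",round(o["time"],2),"tip",tip.round(1),"ang",round(a,4),"SHIFT",d.round(1),"turn",round(-w,4),"F",o["contact_force"].round(1),"w",round(o["grip_width"],1),"q1,6",o["joint_positions"][[0,5]].round(2))
E
python3 -c "
from h import *
to(472,8.3,60,.2225+np.pi/2)"
```

```text
jig [583.7 347.2  33.3] 0.4
jig [601.1 163.8  31.8] 0.2
jig [439.1 313.3  16.4] 0.7
jig [479.5 137.3  20.9] 0.8
jig [513.2 318.5  40.8] 0.8
jig top [531.  241.3] 0.2293 [1.2 1.4 0.9 1.1 1.6]
jig side [531.7 239.4] 0.2328 [1.9 2.1 1.1 3.8 2.9]
jig tri [531.8089 241.567 ] 0.2281 [1.2843 1.3947 1.2373 0.5351 1.1347]
t 0.3 tip [163.  498.9 226.5] ang 1.255 SHIFT [-446.1 -370.3  166.7] turn -0.5383 F [-0.3 -0.6  0.4] w 91.3 q1,6 [ 1.11 -0.15]
```

Units first: shifts go in shares of 400 mm and turns go in shares of pi rad. So -223 mm is -0.5575, -185 mm is -0.4625, -0.27 rad is -0.0859.

```bash
python3 shift.py '[[[60, -0.5575, -0.4625, 0.2, -0.0859], [60, -0.5575, -0.4625, 0.2, -0.0859], [60, -0.5575, -0.4625, 0.2, -0.0859], [60, -0.5575, -0.4625, 0.2, -0.0859], [60, -0.5575, -0.4625, 0.2, -0.0859]]]'
python3 -c "
from h import *
to(472,8.3,60,.2225+np.pi/2)"
```

```text
time: 0.92
tool_pos: [318.3, 252.1, 324.4]
tcp_rot: [3.141, 0.001, 3.095]
contact_force: [0.5, -0.3, -0.2]
grip_width: 60.2
finger_force: 0.0
t 0.93 tip [318.4 252.2 146.4] ang 1.5247 SHIFT [-164.6 -236.6   86.4] turn -0.2686 F [ 0.5 -0.3 -0.2] w 60.2 q1,6 [ 0.48 -1.04]
```

Converted, -236.6 mm is -0.5915, -164.6 mm is -0.4115, -0.2686 rad is -0.0855.

```bash
python3 shift.py '[[[40, -0.4115, -0.5915, 0.216, -0.0855], [40, -0.4115, -0.5915, 0.216, -0.0855], [40, -0.4115, -0.5915, 0.216, -0.0855], [40, -0.4115, -0.5915, 0.216, -0.0855], [40, -0.4115, -0.5915, 0.216, -0.0855]]]'
python3 shift.py '[[[40, 0, 0, 0, 0]]]' | head -1
python3 -c "
from h import *
T=cal('top');S=cal('side')
cv2.imwrite('pics/b1.png',np.hstack([crop(T['color'],285,150,60,100,5)[:500],crop(S['color'],275,170,80,100,5)[:500]]))
to(472,8.3,1.5,.2225+np.pi/2)"
```

```text
time: 1.55
tool_pos: [472.1, 8.1, 237.9]
tcp_rot: [-3.142, 0.001, -2.919]
contact_force: [-0.0, 0.4, 1.0]
grip_width: 39.7
finger_force: 0.0
time: 1.68
t 1.77 tip [470.7   9.8  59.9] ang 1.7919 SHIFT [-1.  -1.8 58.4] turn -0.0014 F [ 0.5  0.6 -0.4] w 39.7 q1,6 [-0.14 -1.93]
```

View pics/b1.png

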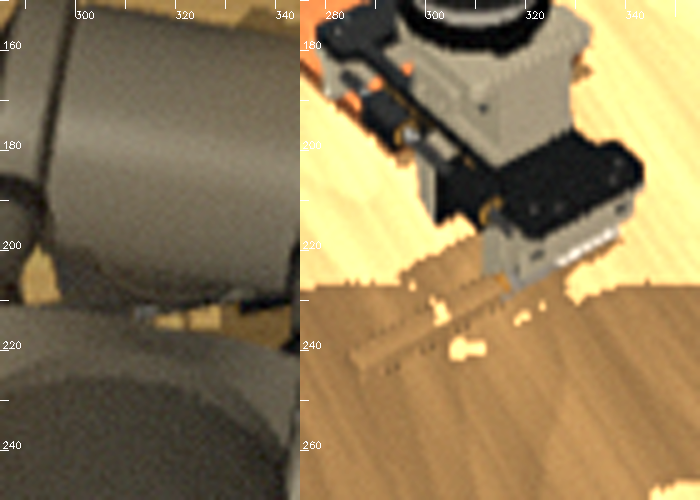

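The crop shows the open fingers straddling the handle near the blade junction (315,226 side). Descend and grip.

Converted, 58 mm is 0.145, 56 mm is 0.14.

```bash
python3 shift.py '[[[40, 0, -0.0013, 0.1, 0], [40, 0, -0.0013, 0.14, 0], [40, 0, -0.0013, 0.145, 0], [40, 0, -0.0013, 0.145, 0]]]'
python3 shift.py '[[[0, 0, 0, 0, 0], [0, 0, 0, 0, 0], [0, 0, 0, 0, 0], [0, 0, 0, 0, 0]]]'
python3 shift.py '[[[0, 0, 0, -0.15, 0], [0, 0, 0, -0.15, 0], [0, 0, 0, -0.15, 0]]]'
python3 -c "
from h import *
th=.0705
n=np.array([580,-275.8]);e=np.array([np.cos(th),np.sin(th)])
g=n+e*(-75-30-105);print(g);to(*g,90,th+np.pi/2)"
```

```text
time: 2.28
tool_pos: [471.3, 10.4, 181.1]
tcp_rot: [-3.141, 0.001, -2.917]
contact_force: [0.0, -0.7, 0.6]
grip_width: 39.9
finger_force: 0.0
time: 2.78
tool_pos: [471.4, 9.6, 180.7]
tcp_rot: [-3.142, 0.001, -2.919]
contact_force: [-1.3, 0.5, 4.8]
grip_width: 15.8
finger_force: 30.0
time: 3.15
tool_pos: [470.9, 9.6, 240.0]
tcp_rot: [3.141, -0.0, -2.919]
contact_force: [-0.3, -0.0, -0.7]
grip_width: 15.7
finger_force: 30.0
[ 370.52166013 -290.59273896]
t 3.15 tip [470.9   9.6  62. ] ang 1.7935 SHIFT [ 164.2 -270.6  -28. ] turn 0.1522 F [-0.3 -0.  -0.7] w 15.7 q1,6 [-0.14 -1.94]
```

Converted, -270.6 mm is -0.6765, 164.2 mm is 0.4105, 0.1522 rad is 0.0484.

```bash
python3 shift.py '[[[0, 0.4105, -0.6765, -0.07, 0.0484], [0, 0.4105, -0.6765, -0.07, 0.0484], [0, 0.4105, -0.6765, -0.07, 0.0484], [0, 0.4105, -0.6765, -0.07, 0.0484], [0, 0.4105, -0.6765, -0.07, 0.0484]]]' | head -1
python3 shift.py '[[[0, 0, 0, 0, 0], [0, 0, 0, 0, 0], [0, 0, 0, 0, 0]]]'
python3 -c "
from h import *
T=cal('top');S=cal('side')
cv2.imwrite('pics/c1.png',np.hstack([crop(T['color'],395,120,90,150,4)[:600],crop(S['color'],310,225,100,150,4)[:600]]))
th=.0705
n=np.array([580,-275.8]);e=np.array([np.cos(th),np.sin(th)])
g=n+e*(-75-30-105);to(*g,90,th+np.pi/2)
o=bot.get_obs();R=Rt();G=o['tool_pos']+R[:,2]*172.5
for d in (20,104): print(proj(T,G+d*np.r_[e,0]).round(1),proj(S,G+d*np.r_[e,0]).round(1))"
```

```text
time: 3.78
time: 4.15
tool_pos: [372.8, -284.2, 267.1]
tcp_rot: [3.14, -0.001, -3.069]
contact_force: [-0.3, -0.6, -0.8]
grip_width: 15.4
finger_force: 30.0
t 4.25 tip [ 372.9 -284.2   89.5] ang 1.6437 SHIFT [ 2.9 -6.2 -0.5] turn 0.0024 F [ 0.2  0.  -1.3] w 16.0 q1,6 [-0.81 -2.46]
[449.8 240.4] [332.6 307. ]
[446.8 202.2] [365.  290.9]
```

View pics/c1.png

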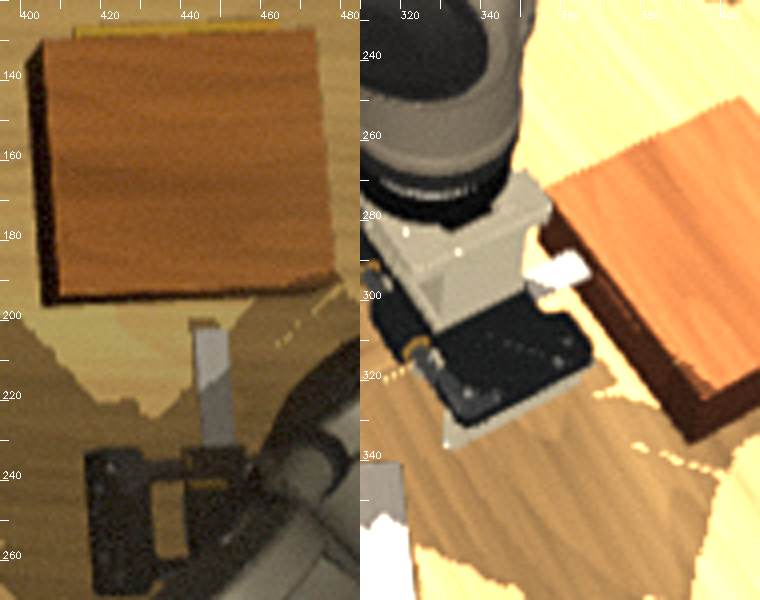

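Blade tip at (447.7,201 top)/(365,290 side) matches prediction within 1–2 mm; it's straight and aimed at the notch. Lower and insert.

Converted, 48.3 mm is 0.1208, 30 mm is 0.075.

```bash
python3 shift.py '[[[0, 0.0075, -0.0155, 0.075, 0], [0, 0.0075, -0.0155, 0.1208, 0], [0, 0.0075, -0.0155, 0.1208, 0], [0, 0.0075, -0.0155, 0.1208, 0]]]'
python3 -c "
from h import *
th=.0705
n=np.array([580,-275.8]);e=np.array([np.cos(th),np.sin(th)])
g=n+e*(-75-30-105);to(*g,40.7,th+np.pi/2)
g=n+e*(-75+22-106);to(*g,40.7,th+np.pi/2)"
```

```text
time: 4.75
tool_pos: [370.5, -291.8, 220.1]
tcp_rot: [-3.141, 0.001, -3.07]
contact_force: [-0.7, -0.5, -0.6]
grip_width: 15.7
finger_force: 30.0
t 4.75 tip [ 370.6 -291.9   42.1] ang 1.6425 SHIFT [-0.   1.3  1.4] turn 0.0012 F [-0.7 -0.5 -0.6] w 15.7 q1,6 [-0.83 -2.47]
t 4.75 tip [ 370.6 -291.9   42.1] ang 1.6425 SHIFT [-51.    1.2   1.4] turn 0.0012 F [-0.7 -0.5 -0.6] w 15.7 q1,6 [-0.83 -2.47]
```

Converted, -51 mm is -0.1275, -36 mm is -0.09.

```bash
python3 shift.py '[[[0, -0.05, 0.003, 0.0025, 0], [0, -0.09, 0.003, 0.0025, 0], [0, -0.1275, 0.003, 0.0025, 0], [0, -0.1275, 0.003, 0.0025, 0]]]'
python3 shift.py '[[[0, 0, 0, -0.0125, 0], [0, 0, 0, -0.025, 0], [0, 0, 0, -0.0375, 0]]]'
```

```text
time: 5.25
tool_pos: [421.8, -287.1, 218.7]
tcp_rot: [-3.141, 0.001, -3.069]
contact_force: [-1.1, 0.0, -0.5]
grip_width: 15.6
finger_force: 30.0
time: 5.62
tool_pos: [420.5, -287.2, 233.8]
tcp_rot: [3.141, -0.0, -3.071]
contact_force: [1.0, 1.0, -1.7]
grip_width: 15.5
finger_force: 30.0
```

Converted, -62 mm is -0.155, -45 mm is -0.1125.

```bash
python3 shift.py '[[[0, -0.005, 0, -0.035, 0], [0, -0.015, 0, -0.07, 0], [0, -0.0325, 0, -0.1125, 0], [0, -0.055, 0, -0.155, 0], [0, -0.055, 0, -0.155, 0]]]'
python3 shift.py '[[[0, -0.03, 0, -0.0375, 0], [0, -0.065, 0, -0.07, 0], [0, -0.1075, 0, -0.095, 0], [0, -0.15, 0, -0.1175, 0], [0, -0.15, 0, -0.1175, 0]]]'
python3 shift.py '[[[0, -0.0375, 0, -0.0125, 0], [0, -0.0775, 0, -0.02, 0], [0, -0.1125, 0, -0.0225, 0], [0, -0.14, 0, -0.0225, 0], [0, -0.14, 0, -0.0225, 0]]]'
python3 shift.py '[[[0, -0.03, 0, 0, 0], [0, -0.03, 0, 0, 0], [0, -0.03, 0, 0, 0]]]'
python3 -c "
from h import *
T=cal('top');S=cal('side')
cv2.imwrite('pics/d1.png',np.hstack([crop(T['color'],395,100,95,140,4)[:560],crop(S['color'],340,200,105,140,4)[:560]]))
to(420,-280,60,.07+np.pi/2)"
```

```text
time: 6.25
tool_pos: [443.3, -285.9, 297.4]
tcp_rot: [-3.139, 0.003, -3.071]
contact_force: [-0.4, 0.9, -1.3]
grip_width: 15.3
finger_force: 30.0
time: 6.88
tool_pos: [502.9, -281.4, 342.6]
tcp_rot: [-3.141, 0.001, -3.07]
contact_force: [0.3, 0.6, -1.0]
grip_width: 16.0
finger_force: 30.0
time: 7.5
tool_pos: [558.5, -277.5, 350.9]
tcp_rot: [3.141, -0.0, -3.071]
contact_force: [-0.5, -0.2, -1.3]
grip_width: 15.5
finger_force: 30.0
time: 7.88
tool_pos: [570.4, -276.7, 351.5]
tcp_rot: [-3.142, 0.0, -3.071]
contact_force: [0.5, -0.2, -0.6]
grip_width: 15.5
finger_force: 30.0
t 7.97 tip [ 570.3 -276.7  173.6] ang 1.6413 SHIFT [150.2   7.3 113.6] turn 0.0005 F [ 0.4  0.5 -0.7] w 15.7 q1,6 [-0.57 -2.21]
```

View pics/d1.png

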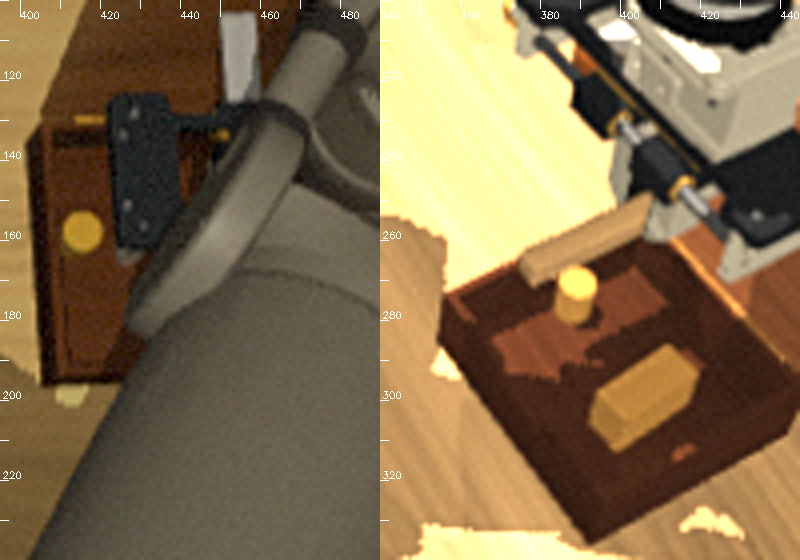

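Lid stands open past upright; offcut visible at about (402,302) side, stub (387,272) side. Withdraw and lay down the blade.

Converted, 230 mm is 0.575, 170 mm is 0.425.

```bash
python3 shift.py '[[[0, 0.15, 0, 0, 0], [0, 0.225, 0.15, 0, 0], [0, 0.305, 0.275, 0, 0], [0, 0.305, 0.425, 0, 0], [0, 0.305, 0.575, 0, 0]]]'
python3 shift.py '[[[0, 0, 0.065, 0.15, 0], [0, 0, 0.065, 0.3, 0], [0, 0, 0.065, 0.3875, 0], [0, 0, 0.065, 0.405, 0], [0, 0, 0.065, 0.405, 0]]]'
python3 -c "
from h import *
to(430,-30,3,.07+np.pi/2)"
```

```text
time: 8.6
tool_pos: [431.6, -54.4, 352.1]
tcp_rot: [-3.141, 0.002, -3.073]
contact_force: [1.1, 0.3, -1.2]
grip_width: 15.5
finger_force: 30.0
time: 9.22
tool_pos: [431.1, -30.1, 190.2]
tcp_rot: [-3.141, 0.001, -3.071]
contact_force: [0.5, 0.3, -1.4]
grip_width: 15.4
finger_force: 30.0
t 9.22 tip [431.3 -30.1  12.2] ang 1.6412 SHIFT [1.3 0.2 9.2] turn 0.0004 F [ 0.5  0.3 -1.4] w 15.4 q1,6 [-0.25 -1.89]
```

Converted, 9 mm is 0.0225, 6 mm is 0.015.

```bash
python3 shift.py '[[[0, 0, 0, 0.015, 0], [0, 0, 0, 0.0225, 0], [0, 0, 0, 0.0225, 0]]]'
python3 shift.py '[[[40, 0, 0, 0, 0], [40, 0, 0, 0, 0], [40, 0, 0, 0, 0]]]'
python3 shift.py '[[[40, 0, 0, -0.15, 0], [40, 0.15, 0.3, -0.3, 0], [40, 0.15, 0.3, -0.4, 0], [40, 0.15, 0.3, -0.4, 0], [40, 0.15, 0.3, -0.4, 0]]]' 
python3 -c "
from h import *
T=cal('top');S=cal('side')
cv2.imwrite('pics/e1.png',np.hstack([crop(T['color'],398,105,85,100,5)[:500],crop(S['color'],350,245,72,100,5)[:500]]))"
```

```text
time: 9.6
tool_pos: [430.7, -30.0, 180.8]
tcp_rot: [-3.141, 0.001, -3.071]
contact_force: [0.2, 0.2, -0.6]
grip_width: 15.9
finger_force: 30.0
time: 9.98
tool_pos: [430.7, -29.9, 180.6]
tcp_rot: [3.142, 0.0, -3.071]
contact_force: [-0.2, 0.9, -0.1]
grip_width: 38.5
finger_force: 0.0
time: 10.6
tool_pos: [361.7, 86.8, 342.5]
tcp_rot: [3.142, 0.005, -3.068]
contact_force: [0.2, -0.9, -1.2]
grip_width: 40.1
finger_force: 0.0
```

View pics/e1.png

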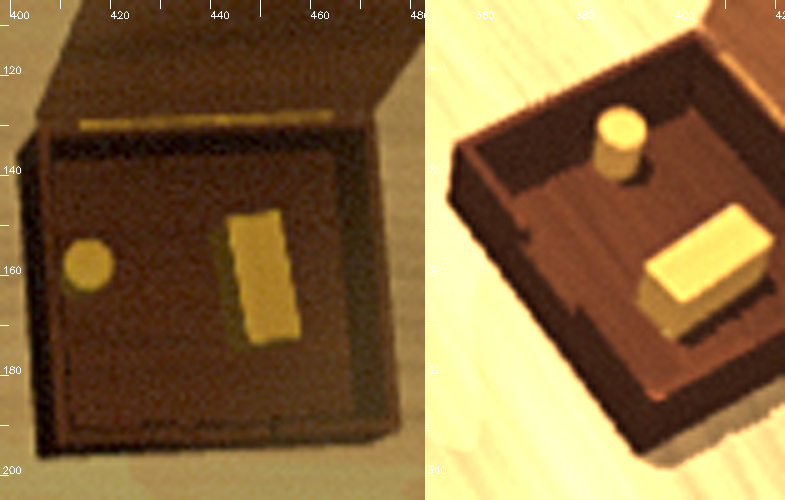

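Top: offcut's top face corners (443.7,148.3),(453.9,146.9),(457.9,172.1),(448.1,173.5); side: (411.5,285.9),(419.5,292.9),(401.5,305.5),(393.9,297.9); stub at (413.5,157.5) top, well clear.

```bash
sed -i '/^show/d' m.py
python3 - <<'E'
from m import *
show('off',[(30,13),(30,-13),(-30,-13),(-30,13)],[(443.7,148.3),(453.9,146.9),(457.9,172.1),(448.1,173.5)],[(411.5,285.9),(419.5,292.9),(401.5,305.5),(393.9,297.9)],[39]*4)
E
```

```text
off [ 609.5 -284.4   42. ] 1.0
off [ 614.3 -308.9   42.2] 0.2
off [ 555.6 -318.5   41. ] 0.8
off [ 550.8 -294.7   42.7] 0.1
off top [ 583.3 -302.5] 0.1573 [0.8 0.8 1.3 1.3]
off side [ 584.1 -300.2] 0.181 [1.3 0.2 0.8 0.5]
off tri [ 582.566  -301.6346] 0.1718 [0.8424 0.3956 1.1485 0.7213]
```

```bash
python3 -c "
from h import *
to(583,-301.5,120,.17+np.pi/2)"
```

```text
t 10.8 tip [362.3  85.  161.7] ang 1.6407 SHIFT [-193.3 -401.    41.4] turn -0.1001 F [ 0.7  0.2 -0.5] w 39.6 q1,6 [ 0.02 -1.62]
```

Converted, -250 mm is -0.625, -120 mm is -0.3, -0.1 rad is -0.0318.

```bash
python3 shift.py '[[[50, -0.3, -0.625, 0.05, -0.0318], [50, -0.3, -0.625, 0.05, -0.0318], [50, -0.3, -0.625, 0.05, -0.0318], [50, -0.3, -0.625, 0.05, -0.0318], [50, -0.3, -0.625, 0.05, -0.0318]]]' | head -2
python3 shift.py '[[[50, -0.1875, -0.3775, 0.05, 0], [50, -0.1875, -0.3775, 0.05, 0], [50, -0.1875, -0.3775, 0.05, 0], [50, -0.1875, -0.3775, 0.05, 0]]]'
python3 -c "
from h import *
to(583,-301.5,23,.17+np.pi/2)"
```

```text
time: 11.42
tool_pos: [500.5, -159.5, 318.3]
time: 11.92
tool_pos: [599.3, -295.2, 296.6]
tcp_rot: [3.139, -0.003, -2.975]
contact_force: [-0.2, 0.1, -0.2]
grip_width: 50.2
finger_force: 0.0
t 11.93 tip [ 598.7 -294.9  118.6] ang 1.7374 SHIFT [16.3 -4.2 95.7] turn -0.0034 F [-0.2  0.1 -0.2] w 50.2 q1,6 [-0.57 -2.31]
```

Converted, 50 mm is 0.125, 16.3 mm is 0.0408, -0.003 rad is -0.001.

```bash
python3 shift.py '[[[50, 0.0408, -0.0105, 0.025, -0.001], [50, 0.0408, -0.0105, 0.125, -0.001], [50, 0.0408, -0.0105, 0.125, -0.001]]]' | head -2
python3 -c "
from h import *
to(583,-301.5,23,.17+np.pi/2)"
```

```text
time: 12.3
tool_pos: [582.2, -297.7, 246.6]
t 12.3 tip [ 580.9 -296.8   68.6] ang 1.7436 SHIFT [-1.6 -5.3 45.6] turn 0.0028 F [ 0.3 -0.  -0.1] w 49.9 q1,6 [-0.59 -2.33]
```

```bash
python3 shift.py '[[[50, -0.004, -0.0113, 0.05, 0], [50, -0.004, -0.0113, 0.1, 0], [50, -0.004, -0.0113, 0.1125, 0], [50, -0.004, -0.0113, 0.1125, 0]]]' | grep -v rot
python3 -c "
from h import *
to(583,-301.5,23,.17+np.pi/2)"
python3 shift.py '[[[0, 0, 0, 0, 0], [0, 0, 0, 0, 0], [0, 0, 0, 0, 0], [0, 0, 0, 0, 0]]]'
python3 -c "
from h import *
to(583,-301.5,23,.17+np.pi/2)"
```

```text
time: 12.8
tool_pos: [586.5, -302.6, 205.7]
contact_force: [0.2, 0.1, 0.1]
grip_width: 50.1
finger_force: 0.0
t 12.8 tip [ 586.5 -302.6   27.7] ang 1.7445 SHIFT [3.3 1.7 4.7] turn 0.0037 F [0.2 0.1 0.1] w 50.1 q1,6 [-0.59 -2.34]
time: 13.3
tool_pos: [586.3, -302.1, 206.1]
tcp_rot: [3.141, 0.0, -2.968]
contact_force: [-1.1, 4.3, 4.4]
grip_width: 25.8
finger_force: 30.0
t 13.3 tip [ 586.3 -302.    28.1] ang 1.7445 SHIFT [3.2 1.1 5.1] turn 0.0037 F [-1.1  4.3  4.4] w 25.8 q1,6 [-0.59 -2.34]
```

```bash
python3 shift.py '[[[40, 0, 0, 0, 0], [40, 0, 0, 0, 0], [40, 0.0075, 0, 0.0125, 0], [40, 0.0075, 0, 0.0125, 0], [40, 0.0075, 0, 0.0125, 0]]]' | head -2
python3 shift.py '[[[0, 0, 0, 0, 0], [0, 0, 0, 0, 0], [0, 0, 0, 0, 0], [0, 0, 0, 0, 0]]]'
python3 -c "
from h import *
to(583,-301.5,23,.17+np.pi/2)"
```

```text
time: 13.92
tool_pos: [583.2, -303.1, 200.4]
time: 14.42
tool_pos: [583.3, -302.9, 200.6]
tcp_rot: [3.141, 0.0, -2.968]
contact_force: [-0.7, 0.4, 1.5]
grip_width: 26.1
finger_force: 30.0
t 14.43 tip [ 583.4 -302.9   22.6] ang 1.7445 SHIFT [ 0.1  1.4 -0.4] turn 0.0037 F [-0.7  0.4  1.5] w 26.1 q1,6 [-0.6  -2.34]
```

Converted, -120 mm is -0.3, -70 mm is -0.175.

```bash
python3 shift.py '[[[0, 0, 0, -0.05, 0], [0, 0, 0, -0.175, 0], [0, 0, 0, -0.3, 0], [0, 0, 0, -0.3, 0]]]'
cat >> h.py <<'E'
J=np.array([531.5,241.]);jt=.2295
def jig(u,v,z):
    c,s=np.cos(jt),np.sin(jt); to(J[0]+c*u-s*v,J[1]+s*u+c*v,z,jt)
def jpos():
    o=bot.get_obs();R=Rt(o);d=(o["tool_pos"]+R[:,2]*178);c,s=np.cos(jt),np.sin(jt);e=d[:2]-J
    F=o["contact_force"]
    print("t",round(o["time"],2),"jig u,v",round(c*e[0]+s*e[1],1),round(-s*e[0]+c*e[1],1),"z",d[2].round(1),"dang",round(np.arctan2(R[1,1],R[0,1])-jt,4),"Ffence",round(-(c*F[0]+s*F[1]),1),"Fstop",round(s*F[0]-c*F[1],1),"Fbed",F[2].round(1),"M",o["moment"].round(2))
E
python3 -c "
from h import *
jig(22,5,100)"
```

```text
time: 14.92
tool_pos: [584.0, -303.5, 324.9]
tcp_rot: [-3.136, 0.006, -2.968]
contact_force: [0.4, 0.5, -4.7]
grip_width: 25.7
finger_force: 30.0
t 14.93 tip [ 585.2 -304.3  146.9] ang 1.7444 SHIFT [-62.7 552.9  44. ] turn 1.5149 F [ 0.4  0.5 -4.7] w 25.7 q1,6 [-0.6  -2.34]
```

Converted, 276 mm is 0.69, -31 mm is -0.0775, 0.76 rad is 0.2419.

```bash
python3 shift.py '[[[0, -0.0775, 0.69, 0, 0.2419], [0, -0.0775, 0.69, 0, 0.2419], [0, -0.0775, 0.69, 0, 0.2419], [0, -0.0775, 0.69, 0, 0.2419], [0, -0.0775, 0.69, 0, 0.2419]]]' 
python3 -c "
from h import *
jig(22,5,100)"
```

```text
time: 15.55
tool_pos: [565.0, -22.9, 318.5]
tcp_rot: [-3.14, -0.004, 2.555]
contact_force: [1.0, -0.4, -4.5]
grip_width: 25.5
finger_force: 30.0
t 15.55 tip [564.3 -22.7 140.5] ang 0.984 SHIFT [161.7 220.9  40.9] turn 0.7545 F [ 1.  -0.4 -4.5] w 25.5 q1,6 [-0.18 -1.16]
```

Converted, 220.9 mm is 0.5523, 161.7 mm is 0.4043, 0.7545 rad is 0.2402.

```bash
python3 shift.py '[[[0, 0.4043, 0.5523, 0.05, 0.2402], [0, 0.4043, 0.5523, 0.05, 0.2402], [0, 0.4043, 0.5523, 0.05, 0.2402], [0, 0.4043, 0.5523, 0.05, 0.2402], [0, 0.4043, 0.5523, 0.05, 0.2402]]]' |tail -3
python3 shift.py '[[[0, 0, 0, 0, 0], [0, 0, 0, 0, 0], [0, 0, 0, 0, 0]]]' | tail -3
python3 -c "
from h import *
jpos();jig(22,5,50)"
```

```text
contact_force: [0.6, -0.0, -3.6]
grip_width: 25.6
finger_force: 30.0
contact_force: [0.4, -0.2, -3.2]
grip_width: 25.6
finger_force: 30.0
t 16.55 jig u,v 22.8 0.1 z 122.0 dang -0.0008 Ffence -0.3 Fstop 0.3 Fbed -3.2 M [-0.06  0.06  0.04]
t 16.55 tip [553.7 246.3 122. ] ang 0.2287 SHIFT [ 4.9 -0.7 72. ] turn -0.0008 F [ 0.4 -0.2 -3.2] w 25.6 q1,6 [0.29 0.06]
```

Units first: shifts go in shares of 400 mm and turns go in shares of pi rad. So 80 mm is 0.2, 78 mm is 0.195.

```bash
python3 shift.py '[[[0, 0.01, -0.0018, 0.075, 0], [0, 0.01, -0.0018, 0.15, 0], [0, 0.01, -0.0018, 0.195, 0], [0, 0.01, -0.0018, 0.2, 0], [0, 0.01, -0.0018, 0.2, 0]]]' |tail -3
python3 -c "
from h import *
jpos()"
python3 shift.py '[[[0, 0, 0, 0.005, 0], [0, 0, 0, 0.0075, 0], [0, 0, 0, 0.0075, 0]]]' |tail -3
python3 -c "
from h import *
jpos()"
```

```text
contact_force: [-0.3, -0.6, -4.1]
grip_width: 25.5
finger_force: 30.0
t 17.18 jig u,v 23.2 5.2 z 43.4 dang -0.0001 Ffence 0.5 Fstop 0.5 Fbed -4.1 M [-0.13  0.03 -0.04]
contact_force: [-0.1, 0.4, -3.5]
grip_width: 25.7
finger_force: 30.0
t 17.55 jig u,v 22.5 5.5 z 39.9 dang 0.0006 Ffence -0.0 Fstop -0.4 Fbed -3.5 M [-0.09  0.04  0.  ]
```

Converted, 12 mm is 0.03, 11 mm is 0.0275.

```bash
python3 shift.py '[[[0, 0.015, 0, 0, 0], [0, 0.0275, 0, 0, 0], [0, 0.03, 0, 0, 0], [0, 0.03, 0, 0, 0]]]' | sed -n 4p
python3 -c "
from h import *
jpos()"
for i in 1 2; do :; done
python3 shift.py '[[[0, 0.0025, 0, 0, 0], [0, 0.0025, 0, 0, 0]]]' | sed -n 4p
python3 shift.py '[[[0, 0.0025, 0, 0, 0], [0, 0.0025, 0, 0, 0]]]' | sed -n 4p
python3 -c "
from h import *
jpos()"
```

```text
contact_force: [0.7, -0.1, -3.9]
t 18.05 jig u,v 22.4 17.7 z 39.5 dang 0.0008 Ffence -0.6 Fstop 0.3 Fbed -3.9 M [-0.11  0.1  -0.02]
contact_force: [-0.2, -0.6, -4.0]
contact_force: [0.5, -0.9, -3.5]
t 18.55 jig u,v 22.5 19.5 z 39.6 dang 0.0004 Ffence -0.3 Fstop 1.0 Fbed -3.5 M [-0.07 -0.01 -0.06]
```

Converted, 1 mm is 0.0025.

```bash
python3 shift.py '[[[0, 0.0025, 0, 0, 0], [0, 0.0025, 0, 0, 0]]]' | sed -n 2,4p
python3 shift.py '[[[0, 0.0025, 0, 0, 0], [0, 0.0025, 0, 0, 0]]]' | sed -n 2,4p
python3 -c "
from h import *
jpos()"
```

```text
tool_pos: [548.7, 266.1, 217.5]
tcp_rot: [3.142, -0.0, 1.801]
contact_force: [0.8, 0.5, -4.5]
tool_pos: [548.4, 267.1, 217.6]
tcp_rot: [3.142, -0.0, 1.801]
contact_force: [0.5, -1.2, -4.4]
t 19.05 jig u,v 22.4 21.6 z 39.6 dang 0.0005 Ffence -0.3 Fstop 1.3 Fbed -4.4 M [-0.09  0.02  0.02]
```

Converted, 1 mm is 0.0025.

```bash
python3 shift.py '[[[0, 0.0025, 0, 0, 0], [0, 0.0025, 0, 0, 0]]]' | sed -n 4p
python3 -c "
from h import *
jpos()"
python3 shift.py '[[[0, 0.0025, 0, 0, 0], [0, 0.0025, 0, 0, 0]]]' | sed -n 4p
python3 -c "
from h import *
jpos()"
```

```text
contact_force: [-0.3, -0.7, -3.7]
t 19.3 jig u,v 22.4 22.5 z 39.6 dang 0.0005 Ffence 0.5 Fstop 0.7 Fbed -3.7 M [-0.11  0.01 -0.04]
contact_force: [0.5, -2.2, -3.4]
t 19.55 jig u,v 22.4 23.2 z 39.6 dang 0.0005 Ffence 0.0 Fstop 2.2 Fbed -3.4 M [-0.35 -0.05  0.01]
```

Converted, 1 mm is 0.0025.

```bash
python3 shift.py '[[[0, 0.0025, 0, 0, 0], [0, 0.0025, 0, 0, 0]]]' | sed -n 4p
python3 -c "
from h import *
jpos()"
python3 shift.py '[[[0, -0.0038, 0, 0, 0], [0, -0.0038, 0, 0, 0]]]' | sed -n 4p
python3 -c "
from h import *
jpos()"
```

```text
contact_force: [1.2, -5.7, -2.3]
t 19.8 jig u,v 22.5 23.3 z 39.7 dang 0.0006 Ffence 0.1 Fstop 5.9 Fbed -2.3 M [-1.11 -0.17  0.05]
contact_force: [-0.2, -1.2, -4.0]
t 20.05 jig u,v 22.4 23.2 z 39.6 dang 0.0002 Ffence 0.5 Fstop 1.1 Fbed -4.0 M [-0.2  -0.05  0.01]
```

Converted, 11 mm is 0.0275, 9 mm is 0.0225.

```bash
python3 shift.py '[[[0, -0.0015, 0.0125, 0, 0], [0, -0.0015, 0.0225, 0, 0], [0, -0.0015, 0.0275, 0, 0], [0, -0.0015, 0.0275, 0, 0]]]' | sed -n 4p
python3 -c "
from h import *
jpos()"
python3 shift.py '[[[0, 0, 0.0025, 0, 0], [0, 0, 0.0025, 0, 0]]]' | sed -n 4p
python3 -c "
from h import *
jpos()"
python3 shift.py '[[[0, 0, 0.0025, 0, 0], [0, 0, 0.0025, 0, 0]]]' | sed -n 4p
python3 -c "
from h import *
jpos()"
```

```text
contact_force: [-1.3, -0.7, -4.4]
t 20.55 jig u,v 33.6 22.4 z 39.5 dang 0.0004 Ffence 1.4 Fstop 0.4 Fbed -4.4 M [-0.08  0.07 -0.  ]
contact_force: [0.1, 0.2, -3.8]
t 20.8 jig u,v 34.4 22.4 z 39.6 dang 0.0004 Ffence -0.2 Fstop -0.2 Fbed -3.8 M [-0.13  0.07  0.01]
contact_force: [0.2, 0.7, -4.3]
t 21.05 jig u,v 35.5 22.4 z 39.6 dang 0.0003 Ffence -0.4 Fstop -0.6 Fbed -4.3 M [-0.11 -0.   -0.05]
```

Converted, 1 mm is 0.0025.

```bash
python3 shift.py '[[[0, 0, 0.0025, 0, 0], [0, 0, 0.0025, 0, 0]]]' | sed -n 4p
python3 -c "
from h import *
jpos()"
python3 shift.py '[[[0, 0, 0.0025, 0, 0], [0, 0, 0.0025, 0, 0]]]' | sed -n 4p
python3 -c "
from h import *
jpos()"
```

```text
contact_force: [-0.4, 0.4, -4.1]
t 21.3 jig u,v 36.5 22.4 z 39.6 dang 0.0003 Ffence 0.3 Fstop -0.4 Fbed -4.1 M [-0.11  0.06 -0.01]
contact_force: [-4.1, -1.3, -2.3]
t 21.55 jig u,v 36.6 22.3 z 39.4 dang 0.0006 Ffence 4.3 Fstop 0.3 Fbed -2.3 M [-0.27  0.72  0.1 ]
```

Converted, 1 mm is 0.0025.

```bash
python3 shift.py '[[[0, 0, 0.0025, 0, 0], [0, 0, 0.0025, 0, 0]]]' | sed -n 4p
python3 -c "
from h import *
jpos()"
```

```text
contact_force: [-7.0, -2.0, -0.2]
t 21.8 jig u,v 36.7 22.3 z 39.3 dang 0.0007 Ffence 7.2 Fstop 0.4 Fbed -0.2 M [-0.41  1.26  0.18]
```

Fence found. Back off slightly, then go down to the bed.

Converted, -2.5 mm is -0.0063.

```bash
python3 shift.py '[[[0, 0, -0.0063, 0, 0], [0, 0, -0.0063, 0, 0]]]' | sed -n 4p
python3 shift.py '[[[0, 0, 0, 0.0025, 0], [0, 0, 0, 0.0025, 0]]]' | sed -n 4p
python3 -c "
from h import *
jpos()"
python3 shift.py '[[[0, 0, 0, 0.0025, 0], [0, 0, 0, 0.0025, 0]]]' | sed -n 4p
python3 -c "
from h import *
jpos()"
python3 shift.py '[[[0, 0, 0, 0.0025, 0], [0, 0, 0, 0.0025, 0]]]' | sed -n 4p
python3 -c "
from h import *
jpos()"
```

```text
contact_force: [-0.2, 0.2, -3.8]
contact_force: [-1.0, -0.5, -3.3]
t 22.3 jig u,v 36.2 22.3 z 38.5 dang 0.0002 Ffence 1.0 Fstop 0.3 Fbed -3.3 M [-0.03  0.04 -0.04]
contact_force: [0.6, 0.4, -3.7]
t 22.55 jig u,v 36.1 22.4 z 37.6 dang 0.0004 Ffence -0.7 Fstop -0.2 Fbed -3.7 M [-0.07 -0.   -0.02]
contact_force: [-2.6, -1.1, 4.9]
t 22.8 jig u,v 36.2 22.4 z 37.6 dang 0.0004 Ffence 2.8 Fstop 0.5 Fbed 4.9 M [-0.3   0.56  0.02]
```

Converted, 3 mm is 0.0075, 1.5 mm is 0.0038.

```bash
python3 shift.py '[[[0, 0, 0.0038, 0, 0], [0, 0, 0.0075, 0, 0], [0, 0, 0.0075, 0, 0]]]' | sed -n 4p
python3 -c "
from h import *
jpos()"
python3 shift.py '[[[0, 0, 0.0038, 0.0013, 0], [0, 0, 0.0063, 0.0025, 0], [0, 0, 0.0063, 0.0025, 0]]]' | sed -n 4,6p
python3 -c "
from h import *
jpos()"
```

```text
contact_force: [-10.9, -3.1, 12.1]
t 23.18 jig u,v 36.7 22.4 z 37.6 dang 0.0007 Ffence 11.3 Fstop 0.6 Fbed 12.1 M [-0.72  2.    0.1 ]
contact_force: [-21.0, -6.9, 25.2]
grip_width: 25.8
finger_force: 30.0
t 23.55 jig u,v 36.8 22.4 z 37.6 dang 0.0012 Ffence 22.1 Fstop 2.0 Fbed 25.2 M [-1.3   3.69  0.03]
```

```bash
python3 shift.py '[[[0, 0, 0, 0, 0], [0, 0, 0, 0, 0], [0, 0, 0, 0, 0], [0, 0, 0, 0, 0]]]' | tail -3
python3 -c "
from h import *
T=cal('top');S=cal('side');jpos()
s=S['color'];cv2.imwrite('pics/f1.png',np.vstack([np.hstack([crop(s,255,130,80,75,5)[:375],crop(s,350,220,80,75,5)[:375]]),np.pad(crop(T['color'],160,125,200,55,4)[:220],((0,0),(0,0),(0,0)))]))"
```

```text
contact_force: [-21.6, -7.4, 25.0]
grip_width: 25.7
finger_force: 30.0
t 24.15 jig u,v 36.7 22.4 z 37.6 dang 0.0012 Ffence 21.6 Fstop 2.5 Fbed 25.1 M [-1.26  3.66  0.05]
```

View pics/f1.png

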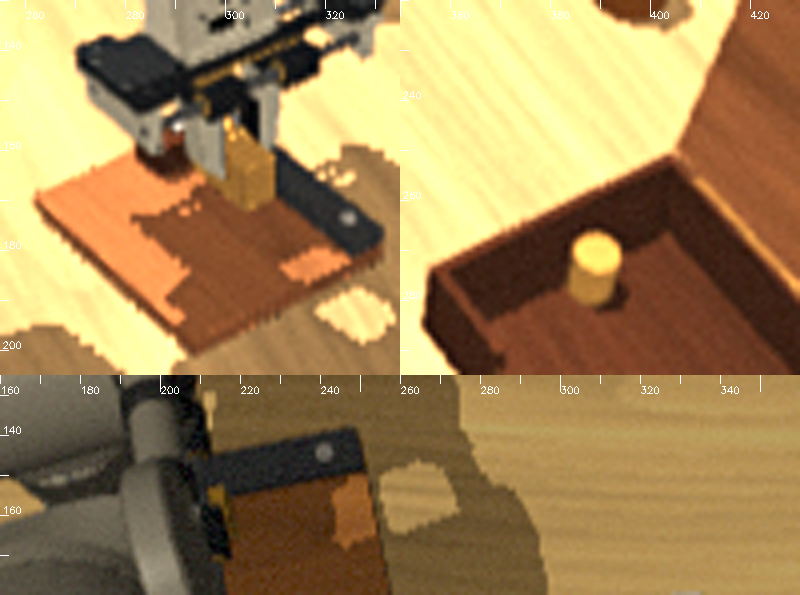

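The offcut stands at the fence (near bottom edge ~(305,172) side), lid open, stub in place. Quick projection check, then hand in.

```bash
python3 -c "
from h import *
S=cal('side');c,s=np.cos(jt),np.sin(jt)
for u,v in((24,-10),(50,-10),(24,-16)): print(proj(S,[J[0]+c*u-s*v,J[1]+s*u+c*v,20]).round(1))"
```

```text
[303.9 173.1]
[310.2 170. ]
[305. 174.]
```

```bash
python3 -c "
from plant import bot
print(bot.close_job())"
```

```text
the job is handed in; nothing more can be done
None
```

I handed the job in with the gripper still holding the offcut in the jig corner; the result was not reported back. Measured just before: about 25 N down and 22 N towards the fence, end about 1 mm from the stop. The blade prised the lid up and swung it well back, and it was still standing open.

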